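Park the small build platform on the slanted ramp

ROBOT

A 6-joint arm with a two-finger parallel gripper is mounted at the origin on the work surface. World frame = base frame: x ahead of the robot, y to its left, z up, the work surface at z = 0. Lengths are in mm, angles in degrees, forces in N, time in s.
With the tool pointing down it reaches from about 300 to 850 mm from the base axis. Payload 4.2 kg.
Tool frame: the origin (TCP) lies midway between the tips of the shut fingers; the grasp point (between the pads) lies 19 mm behind it (env.grasp_offset is the distance from the TCP to the grasp point, in mm); z points along the fingers, y is the line along which they close (so a half turn about z gives the same grasp; the last joint's range is limited). The gripper opens to 91 mm and grips with 3 to 60 N. Pads are 32 mm wide; open, the fingers measure 118 mm over their backs; the gripper's body (76 mm by 178 mm) begins 60 mm behind the grasp point.
Start: joints at [-70.588, 18.312, 89.639, -0, 72.044, -1.146], TCP at [201.916, -538.399, 213.976] pointing down, gripper open.
Joint ranges: [-177.97, 177.97], [-48.28, 115.42], [12.27, 149.76], [-77.06, 257.06], [2.81, 150.46], [-146.56, 146.56]. Speed limits (degrees/s): [147.25, 147.25, 180, 180, 180, 180].

INTERFACE

Orientations are given as [roll, pitch, yaw] about the fixed x, y, z axes, in that order (R = Rz(yaw) Ry(pitch) Rx(roll)).
In Python, from workcell import env, optics gives the robot as it stands. The module is installed in compiled form; this text tells all that it offers.
- The arm moves only by the tool send_rows, never from a script. Its argument "targets" is a list that holds one entry, the list of rows, each a list of 7 numbers: the turn, a rotation vector about the world's x, y, z scaled (see below), then the shift along the world's x, y, z scaled (see below), then the closure, from -1 (fully open) to 1 (shut). In form: [[[rx, ry, rz, x, y, z, gripper], ...]]. A call has 1 to 12 rows; each row shifts and turns the commanded pose from where the row before left it; what a row does not reach is not made up. The controller multiplies each number of a shift by 0.2 m and each number of a turn by pi/2 rad. A row lasts 1/10 s, in which the tool goes at most 50 mm and 8.59 degrees, less where a joint would pass 70% of its speed; a pose out of reach is approached as far as the arm can. A call with a number of a shift or a turn outside -1 to 1 is refused whole. A call with a gripper value outside its range is refused whole. The fingers move at their own pace and stop on an object; "grip_force" is the grip in N (left out, the last holds). Time passes only in rows, so rows that do not move let the fingers close. It gives the time, the measured TCP pose, the force, the opening and the grip force at its end, in the units of the state.
- env.state(): the state, without advancing time (a new reading comes with each control period).
- optics.grab_frame(name): name is "scene" or "top" or "wrist"; returns (picture, depth): 384x512x3 uint8, red, green, blue; 384x512 float32, mm along the optical axis (not along the pixel's ray), 0 where there is no reading.
- optics.camera_info(name): a dict with "camera_matrix" (3x3 intrinsics, pixels), "R" (3x3) and "t" (3): a world point X has camera coordinates R X + t; the wrist camera has in their place "mount" (4x4, takes a point from camera to tool coordinates, whose origin is the TCP and whose axes are the flange's). Camera axes: x right, y down, z forward; pixel columns grow to the right and rows downward; lengths in mm; the calibration is good to about 2 mm. A picture is of the moment at which its call begins: read the wrist's pose just before it. camera_info takes no time and is no camera call.
- env.job_done(): hands the job in; it is judged then, once.
Trained networks look in the newest picture that a camera, given by its name, has taken for a name from the list of things; names that differ only in an ending like _2 or _b are one class to them, and where a whole thing is asked for, a point or a joint stands for the part that bears it (a point fixed in the world has none). Each returns a list of dicts, best first, with "conf" (0 to 1); they miss things now and then, are a little off and sometimes report something else, mostly with a low value. They report only what shows in the picture. A call takes as long as a camera call. They do not tell look-alikes from the thing itself.
- optics.silhouettes(camera, name): "mask" (384x512 bool, what is visible of it) and "at" ([column, row] in pixels, amid what is visible of it).
- optics.place_of(camera, name): "at" ([column, row] in pixels: a listed point, or the origin of a listed thing).
The state is a dict: "time_s": time; "qpos": joint angles; "qvel": joint speeds; "effort": joint torques, N m; "ee_pos": TCP position; "ee_rot": TCP orientation; "force": force on the tool from outside, world axes, zero at the start; "torque": the same for the moment, N m; "gripper_width": finger opening in mm; "gripper_force": force on a finger pad.
Only numpy, scipy, OpenCV 4.12 (cv2) and the standard library are available. Lean on these libraries where they do the work, as an engineer would, in place of code of your own. Each camera call takes 0.05 s, during which the arm holds its last target. There are 200 camera calls.

TASK

Two resin-printer build platforms lie on the bench. Take the smaller one by its post and, with its long side pointing down the slope, set it down on the upper half of the slanted steel parking ramp and let go there, so that it slides down by itself and comes to rest flat against the stop lip; do not carry or push it down the lower part of the ramp. Leave the larger platform where it is.

Things in the scene. Friction and masses are not known exactly. Their poses are not given: they have to be found in the camera images.
- platform_grip (a point): The smaller build platform: dark plate 100 (x) by 70 (y) by 10 mm thick, with a square light-metal post, 30 by 30 mm, at its centre, from 10 to 62 mm above the plate's underside, and a flat black screw head on top up to 68 mm. 0.2 to 0.4 kg; a half turn makes no difference. This point: on the post's axis, 36 mm above the underside; x along the plate's long side, z up.
- large_platform_grip (a point): The larger build platform, to be left alone: same look and post, but its plate is 160 (x) by 115 (y) by 10 mm, about 0.75 kg. This point: on its post's axis, 36 mm above its underside; x along the plate's long side, z up. The two platforms may lie in either order.
- ramp: Fixed bare steel chute, 30 degrees steep, 260 mm long, 106 mm between side walls (10 mm high, 5 mm thick), with a stop lip 20 mm high across the low end, which faces the bench's middle. Slick: a platform let go on it slides down by itself. Origin: chute surface, mid-width, at the lip's inner face, 30 mm above the bench; x up the slope along the surface, y across, z square to the surface.
- ramp_release (a point): A good place to let go: the point on the chute's surface at mid-width, 185 mm up the slope from the stop lip (the upper half begins at 130 mm). Same axes as the ramp. Lying there, the small platform has its grip point 36 mm out along z; at rest against the lip, its grip point is 50 mm up the slope from the lip.
Mind the look-alikes: they are no part of the job. Leave any green or purple look-alike of the part that bears platform_grip alone.

How it is judged (in metres and radians):
On the way:
1. the small platform is held low over the upper half of the ramp, within 40 mm of lying on it (x of platform_grip in the frame of ramp between 0.13 and 0.27 m and y of platform_grip in the frame of ramp between -0.03 and 0.03 m and z of platform_grip in the frame of ramp between 0.025 and 0.076 m and contact force between the fingers and platform above 1 N), for 0.04 s.
At the end, for the whole second after the job is handed in: The small platform lies at rest in the ramp against the stop lip (within 15 mm), between the side walls, flat on the surface (within 10 mm and 10 degrees), its long side along the slope within 15 degrees (x of platform_grip in the frame of ramp between 0.035 and 0.065 m and y of platform_grip in the frame of ramp between -0.025 and 0.025 m and z of platform_grip in the frame of ramp between 0.026 and 0.046 m and angle between the z axis of platform_grip and the z axis of ramp, either way round below 0.175 rad and angle between the x axis of platform_grip and the x axis of ramp, either way round below 0.26 rad and linear speed of platform below 0.02 m/s); the robot touches nothing.
It fails at once if the fingers touch the small platform while it is on the lower part of the ramp (its post less than 90 mm from the stop lip) (x of platform_grip in the frame of ramp between 0 and 0.09 m and y of platform_grip in the frame of ramp between -0.05 and 0.05 m and z of platform_grip in the frame of ramp below 0.06 m and contact force between the fingers and platform above 0.5 N).
It fails at once if the larger platform is moved by more than 30 mm (distance of large_platform_grip from where it was at the start of the episode above 0.03 m).
It also fails if it takes over 32 s, if anything falls off the work surface, if the arm or the gripper's body presses on something with over 40 N, if the wrist force passes 120 N, or if a joint passes its speed limit or range.

## Working session

There is one attempt and no reset: what is moved stays moved. The work goes in short steps, Python scripts to look and compute and a tool call to move; the robot and the scene stay as the last step left them, time stands still between calls to the robot, and variables do not carry over. Pictures are saved under pics/ and viewed, at most 10 in all, crops included, and the job is handed in when it is done.

Besides the shell and the picture viewer there is one more tool, called after "Call:" as a command line: name --argument value ..., lists and objects as JSON in quotes. send_rows: Moves the arm, as the interface text tells. Its arguments: {"type":"object","properties":{"targets":{"type":"array"},"grip_force":{"type":"number"}},"required":["targets"]}

```bash
mkdir -p pics; cat > h.py <<'E'
import numpy as np,cv2
from workcell import env,optics
def cloud(n,d):
    c=optics.camera_info(n);K=np.array(c["camera_matrix"])
    v,u=np.mgrid[:384,:512]
    p=np.stack([(u-K[0,2])/K[0,0]*d,(v-K[1,2])/K[1,1]*d,d],-1)
    return (p-np.array(c["t"]).ravel())@np.array(c["R"])
E
python3 - <<'E'
from h import *
ims=[]
for n in("top","scene"):
    im,d=optics.grab_frame(n);np.savez(n+".npz",im=im,d=d)
    P=cloud(n,d);np.save(n+"P.npy",P)
    cv2.imwrite(f"pics/{n}0.png",im[:,:,::-1])
    for name in("platform_grip","large_platform_grip","ramp","ramp_release"):
        for r in optics.place_of(n,name)[:4]:
            a=np.array(r["at"]);i=np.clip(a.round().astype(int),0,[511,383]);print(n,name,round(r["conf"],2),a.round(1),P[i[1],i[0]].round(0))
print(env.state())
E
```

```text
top platform_grip 0.94 [371.9 234.2] [ 317. -404.   66.]
top platform_grip 0.9 [371.3 142.9] [ 594. -410.   71.]
top platform_grip 0.86 [326.8 270.9] [ 209. -265.   61.]
top platform_grip 0.71 [304.8 219.5] [ 363. -202.   69.]
top large_platform_grip 0.79 [278.1 165. ] [ 533. -125.   61.]
top ramp 0.79 [208.7 165. ] [ 340.  -57. 1387.]
top ramp_release 0.72 [158.5 185.2] [472. 228. 124.]
scene platform_grip 0.9 [162.4 173.8] [ 220. -273.   64.]
scene platform_grip 0.77 [127. 212.] [ 342. -398.   57.]
scene platform_grip 0.7 [191.1 213.2] [ 378. -211.   29.]
scene platform_grip 0.56 [129.9 288.9] [ 610. -414.   60.]
scene large_platform_grip 0.85 [229.7 245.7] [ 548. -128.   53.]
scene ramp 0.94 [302.  235.2] [565.  84.  46.]
{'time_s': 0.5, 'qpos': array([-7.05877160e+01,  1.83131043e+01,  8.96422423e+01,  1.09606918e-03,
        7.20440122e+01, -1.14627824e+00]), 'qvel': array([ 0.04972084, -0.07751197, -0.02547776, -0.08607471, -0.07802231,
        0.04821002]), 'effort': array([ 5.57862641e-04, -4.11990201e+01, -2.32039636e+01,  7.27849477e-02,
        3.84176045e-02, -1.76705396e-05]), 'ee_pos': array([ 201.91948876, -538.37026719,  213.94183242]), 'ee_rot': array([ 1.79999338e+02, -1.02965211e-03,  2.05582244e+01]), 'force': array([-0.17515358, -0.29629918,  0.25033294]), 'torque': array([-0.01735891, -0.00674341,  0.02768393]), 'gripper_force': 0.0, 'gripper_width': 91.14146337020024}
```

```bash
python3 - <<'E'
import cv2
a=cv2.imread("pics/top0.png")[100:310,110:410]
cv2.imwrite("pics/topc.png",cv2.resize(a,(795,556),interpolation=cv2.INTER_CUBIC))
E
```

```text
(no output)
```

View pics/topc.png

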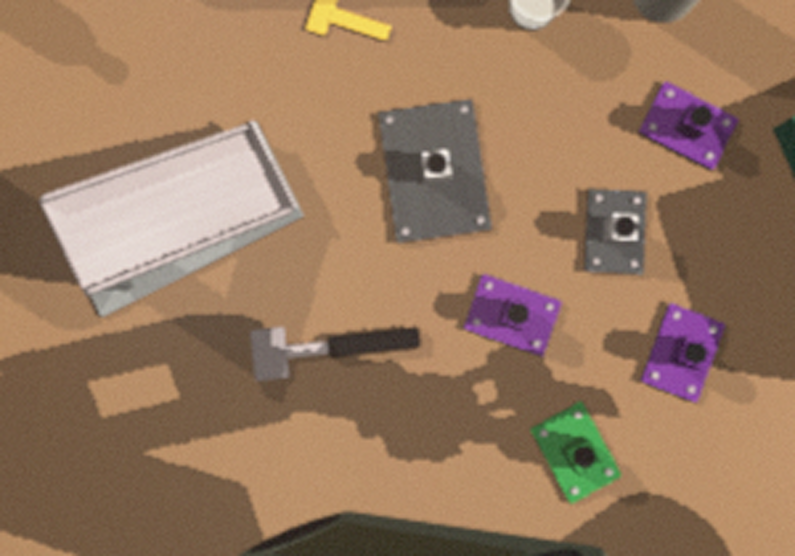

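View pics/scene0.png

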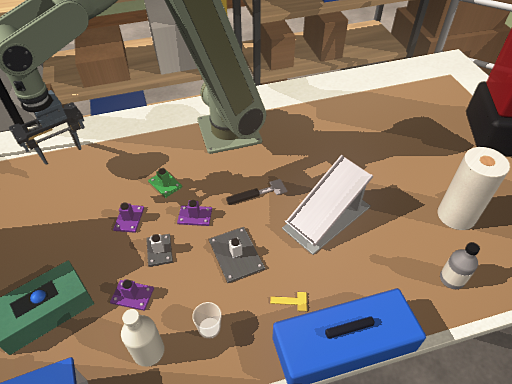

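Candidates in the top picture are purple (374,144), (305,218) and (372,233), green (330,271), large grey (274,162) and small grey (345,185). The small grey one matches the description. In the scene view it is at (158,247), and the ramp's low end faces -y.

```bash
python3 - <<'E'
from h import *
z=np.load("top.npz");im=z["im"].astype(int);P=np.load("topP.npy")
sat=im.max(2)-im.min(2)
v,u=np.mgrid[:384,:512]
for n,(a,b,c,e) in {"small":(328,358,168,206),"large":(250,298,135,194)}.items():
    box=(u>=a)&(u<b)&(v>=c)&(v<e)
    m=box&(P[...,2]>5)&(P[...,2]<16)&(sat<30)
    t=box&(P[...,2]>50)&(P[...,2]<80)
    q=P[box&(P[...,2]>5)&(P[...,2]<85)&(sat<30)]
    r=cv2.minAreaRect(q[:,:2].astype(np.float32))
    print(n,m.sum(),r,"post",t.sum(),P[t].mean(0),np.median(P[t],0),(P[t].min(0)+P[t].max(0))/2, "platez",np.median(P[m][:,2]))
# ramp
box=(u>=120)&(u<230)&(v>=140)&(v<225)
m=box&(P[...,2]>35)&(P[...,2]<165)
q=P[m]
best=None;rng=np.random.default_rng(0)
for _ in range(500):
    s=q[rng.choice(len(q),3)];n=np.cross(s[1]-s[0],s[2]-s[0]);L=np.linalg.norm(n)
    if L<1e3: continue
    n/=L;k=abs((q-s[0])@n)<3
    if best is None or k.sum()>best.sum():best=k
w=q[best];c=w.mean(0);n=np.linalg.svd(w-c,full_matrices=False)[2][2];n*=np.sign(n[2])
print("plane",c,n,np.degrees(np.arccos(n[2])),"az up",np.degrees(np.arctan2(-n[1],-n[0])),best.sum(),m.sum())
az=np.arctan2(-n[1],-n[0]);X=np.array([np.cos(az)*n[2],np.sin(az)*n[2],np.hypot(n[0],n[1])]);Y=np.cross(n,X)
hh=(q-c)@n;k=(hh>-4)&(hh<25)
l=np.stack([(q-c)@X,(q-c)@Y,hh],-1)
ab=l[abs(hh)<4]
r=cv2.minAreaRect(ab[:,:2].astype(np.float32));print("flat",r)
wl=l[(hh>5)&(hh<25)];print("walls+lip rect",cv2.minAreaRect(wl[:,:2].astype(np.float32)))
lip=l[(hh>13)&(hh<25)];print("lip",np.percentile(lip,[2,50,98],axis=0),len(lip))
print("X",X,"Y",Y)
print("abs pts x pct",np.percentile(ab,[0,1,99,100],axis=0))
for s in(-1,1):
    e=wl[(wl[:,1]*s>30)&(wl[:,2]<13)];print("wall",s,len(e),np.median(e,0),np.degrees(np.arctan(np.polyfit(e[:,0],e[:,1],1)[0])) if len(e)>5 else 0)
E
```

```text
small 506 ((466.3531494140625, -327.95416259765625), (69.29182434082031, 98.513671875), 86.1871109008789) post 103 [ 465.52739273 -325.76505296   64.28856476] [ 464.84875946 -324.86831035   64.32605795] [ 465.3058807  -326.68207697   62.11354193] platez 9.700734571451825
large 1523 ((543.9813842773438, -113.18376922607422), (158.49832153320312, 113.96751403808594), 6.943700313568115) post 103 [ 542.17333213 -112.41818852   64.02138557] [ 541.42147418 -112.76911853   64.19978387] [ 543.00534378 -113.19088676   62.1588047 ] platez 9.721012244743529
plane [490.56285588 199.61193928 101.50723634] [ 0.22353396 -0.44608627  0.86662541] 29.931172591713878 az up 116.61546270017514 2193 3262
flat ((-10.596305847167969, 2.014110565185547), (114.29319763183594, 256.0942077636719), 89.33552551269531)
walls+lip rect ((-16.263900756835938, 0.5060768127441406), (117.19933319091797, 265.62591552734375), 89.23597717285156)
lip [[-147.99090365  -56.5729051    13.11216097]
 [-143.90710053   -1.23785303   16.62417897]
 [  85.94570383   59.03336829   23.57454143]] 92
X [-0.38824851  0.77479203  0.49895931] Y [-8.94033365e-01 -4.48000381e-01  1.38777878e-16]
abs pts x pct [[-138.46011849  -56.61360526   -3.98669555]
 [-130.37168939  -52.59644846   -3.80873116]
 [ 115.54871163   58.08250708    3.75034557]
 [ 117.43537358   60.64011056    3.99358217]]
wall -1 166 [-11.74368827 -54.15929247   9.06264214] -0.9800016570417165
wall 1 156 [-12.99279523  56.01626399   9.44415654] 0.9324337802381228
```

Call:
send_rows --targets '[[[0,0,-0.027,0.132,0.106,-0.035,-1],[0,0,-0.027,0.132,0.106,-0.035,-1],[0,0,-0.027,0.132,0.106,-0.035,-1],[0,0,-0.027,0.132,0.106,-0.035,-1],[0,0,-0.027,0.132,0.106,-0.035,-1],[0,0,-0.027,0.132,0.106,-0.035,-1],[0,0,-0.027,0.132,0.106,-0.035,-1],[0,0,-0.027,0.132,0.106,-0.035,-1],[0,0,-0.027,0.132,0.106,-0.035,-1],[0,0,-0.027,0.132,0.106,-0.035,-1],[0,0,0,0,0,0,-1],[0,0,0,0,0,0,-1]]]' --grip_force 30

```text
time_s: 1.7
ee_pos: [466.0, -326.1, 143.8]
ee_rot: [180.0, 0.0, -3.6]
force: [-0.7, 0.2, -0.1]
gripper_width: 91.1
gripper_force: 0.0
```

```bash
cat >> h.py <<'E'
from scipy.spatial.transform import Rotation as Ro
def wcloud():
    s=env.state();im,d=optics.grab_frame("wrist");c=optics.camera_info("wrist");K=np.array(c["camera_matrix"]);M=np.array(c["mount"])
    v,u=np.mgrid[:384,:512]
    p=np.stack([(u-K[0,2])/K[0,0]*d,(v-K[1,2])/K[1,1]*d,d],-1)
    R=Ro.from_euler("xyz",s["ee_rot"],degrees=True).as_matrix()
    return s,im,(p@M[:3,:3].T+M[:3,3])@R.T+s["ee_pos"]
E
python3 - <<'E'
from h import *
s,im,P=wcloud();print(s["ee_pos"],s["ee_rot"],s["qpos"].round(1))
cv2.imwrite("pics/w1.png",im[:,:,::-1])
near=np.hypot(P[...,0]-466,P[...,1]+327)<75
im=im.astype(int);sat=im.max(2)-im.min(2)
z=P[...,2]
t=near&(z>56)&(z<75);q=P[t]
print(len(q),(np.percentile(q,2,axis=0)+np.percentile(q,98,axis=0))/2,cv2.minAreaRect(q[:,:2].astype(np.float32)))
m=near&(z>6)&(z<14)&(sat<35)
print(cv2.minAreaRect(P[m][:,:2].astype(np.float32)))
E
```

```text
[ 466.02779746 -326.05755485  143.7974005 ] [ 1.79987430e+02  4.54630549e-02 -3.61955152e+00] [-36.1  20.8  96.6  -0.   62.7  57.5]
977 [ 467.56443292 -329.2413176    64.64322409] ((467.23095703125, -329.4053649902344), (29.55157470703125, 29.526643753051758), 86.11058807373047)
((467.13250732421875, -329.0791931152344), (68.58951568603516, 98.73330688476562), 86.12555694580078)
```

View pics/w1.png

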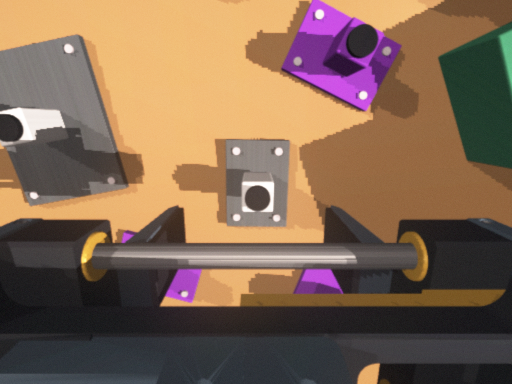

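The small grey plate, with its light post at (258,195), lies between the open fingers; purple look-alikes are clear of them. Correct by (+1,-3) mm, go down and grip.

Call:
send_rows --targets '[[[0,0,0,0.006,-0.015,-0.1,-1],[0,0,0,0,0,-0.12,-1],[0,0,0,0,0,-0.12,-1],[0,0,0,0,0,-0.12,-1],[0,0,0,0,0,-0.1,-1],[0,0,0,0,0,-0.074,-1],[0,0,0,0,0,0,-1],[0,0,0,0,0,0,1],[0,0,0,0,0,0,1],[0,0,0,0,0,0,1],[0,0,0,0,0,0,1],[0,0,0,0,0,0,1]]]' --grip_force 35

```text
time_s: 2.95
ee_pos: [467.3, -329.5, 17.7]
ee_rot: [180.0, -0.0, -3.7]
force: [-0.6, -0.0, -0.1]
gripper_width: 53.8
gripper_force: 0.0
```

Call:
send_rows --targets '[[[0,0,0,0,0,0,1],[0,0,0,0,0,0,1],[0,0,0,0,0,0,1]]]'

```text
time_s: 3.25
ee_pos: [467.1, -329.2, 17.2]
ee_rot: [-180.0, 0.0, -3.7]
force: [-0.5, 2.2, 0.8]
gripper_width: 29.8
gripper_force: 0.8
```

Call:
send_rows --targets '[[[0,0,0,0,0,0,1],[0,0,0,0,0,0,1],[0,0,0,0,0,0.05,1],[0,0,0,0,0,0.1,1],[0,0,0,0,0,0.15,1],[0,0,0,0,0,0.15,1],[0,0,0,0,0,0.15,1],[0,0,0,0,0,0.15,1],[0,0,0,0,0,0.15,1],[0,0,0,0,0,0.1,1],[0,0,0,0,0,0.05,1],[0,0,0,0,0,0,1]]]'

```text
time_s: 4.45
ee_pos: [467.4, -329.7, 228.4]
ee_rot: [179.9, -0.1, -3.7]
force: [0.3, -0.4, -3.6]
gripper_width: 30.1
gripper_force: 35.0
```

```bash
python3 - <<'E'
from h import *
s=env.state();print(s["ee_pos"],s["ee_rot"],s["gripper_force"],s["qpos"].round(1))
n=np.array([.2235,-.4461,.8666]);X=np.array([-.3882,.7748,.499]);Y=np.cross(n,X)
T=np.stack([X,-Y,-n],1)   # tool axes: x up slope, z into surface
R=Ro.from_euler("xyz",s["ee_rot"],degrees=True)
yaw=Ro.from_euler("z",116.6+3.7,degrees=True)
print("yaw turn",120.3/90,"tilt rotvec/90",(Ro.from_matrix(T)*(yaw*R).inv()).as_rotvec(degrees=True)/90, Ro.from_matrix(T).as_euler("xyz",degrees=True))
E
```

```text
[ 467.39745887 -329.66078961  228.35267392] [ 1.79918269e+02 -1.08003797e-01 -3.74019805e+00] 34.99902784824371 [-36.3  17.5  88.8  -0.   73.6  57.4]
yaw turn 1.3366666666666667 tilt rotvec/90 [0.29595122 0.14909678 0.00080717] [179.99945653 -29.93268174 116.61235906]
```

Call:
send_rows --targets '[[[0,0,0.04,0.006,0.08,0.015,1],[0,0,0.075,0.006,0.145,0.015,1],[0,0,0.075,0.006,0.145,0.015,1],[0,0,0.075,0.006,0.145,0.015,1],[0,0,0.075,0.006,0.145,0.015,1],[0,0,0.075,0.006,0.145,0.015,1],[0,0,0.075,0.006,0.145,0.015,1],[0,0,0.075,0.006,0.145,0.015,1],[0,0,0.075,0.006,0.145,0.015,1],[0,0,0.075,0.006,0.145,0.015,1],[0,0,0.075,0.006,0.145,0,1],[0,0,0.075,0.006,0.145,0,1]]]'

```text
time_s: 5.65
ee_pos: [480.5, 6.8, 255.5]
ee_rot: [-179.8, 0.1, 74.4]
force: [1.4, 0.1, -3.9]
gripper_width: 29.8
gripper_force: 35.0
```

Call:
send_rows --targets '[[[0,0,0.075,0.006,0.145,0,1],[0,0,0.075,0.006,0.145,0,1],[0,0,0.075,0.006,0.145,0,1],[0,0,0.075,0.006,0.145,0,1],[0,0,0.075,0.006,0.145,0,1],[0.025,0.012,0.075,0.006,0.14,0,1],[0.049,0.025,0.022,0,0.08,0,1],[0.049,0.025,0,0,0,0,1],[0.049,0.025,0,0,0,0,1],[0.049,0.025,0,0,0,0,1],[0.049,0.025,0,0,0,0,1],[0.026,0.013,0,0,0,0,1]]]'

```text
time_s: 6.85
ee_pos: [488.5, 193.2, 254.7]
ee_rot: [-179.2, -30.0, 116.3]
force: [-0.2, 1.1, -3.5]
gripper_width: 29.6
gripper_force: 35.0
```

```bash
python3 - <<'E'
from h import *
s=env.state();print(s["ee_pos"],s["ee_rot"],s["gripper_force"],s["qpos"].round(1))
n=np.array([.2235,-.4461,.8666]);X=np.array([-.3882,.7748,.499]);T=np.stack([X,-np.cross(n,X),-n],1)
R=Ro.from_euler("xyz",s["ee_rot"],degrees=True)
print("turn",(Ro.from_matrix(T)*R.inv()).as_rotvec(degrees=True)/90)
rel=np.array([477.2,224.1,137.2])
print("to hover30",(rel+30*n-s["ee_pos"])/200,"n*30/200",n*30/200)
im,d=optics.grab_frame("scene");cv2.imwrite("pics/s2.png",cv2.resize(im[100:300,220:440,::-1],(770,600*7//6*1 if 0 else 600)))
E
```

```text
[488.50080586 193.23435385 254.68855269] [-179.23449891  -29.98036762  116.29090978] 34.9997216463089 [  3.4  17.9  90.9  27.2  85.2 -28.8]
turn [ 0.00281054 -0.00683846 -0.00067859]
to hover30 [-0.02297903  0.08741323 -0.45745276] n*30/200 [ 0.033525 -0.066915  0.12999 ]
```

View pics/s2.png

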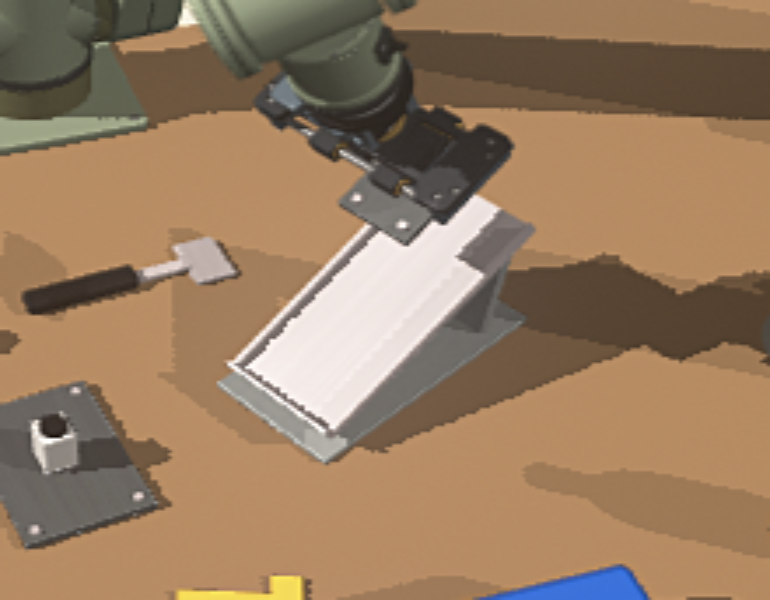

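The plate, at (385,205), is held parallel to the chute and above its upper half, with the long side along the slope. Going down to 30 mm above it.

Call:
send_rows --targets '[[[0.003,-0.007,0,-0.004,0.015,-0.076,1],[0,0,0,-0.004,0.015,-0.076,1],[0,0,0,-0.004,0.015,-0.076,1],[0,0,0,-0.004,0.015,-0.076,1],[0,0,0,-0.004,0.014,-0.076,1],[0,0,0,-0.003,0.014,-0.076,1],[0,0,0,0,0,0,1],[0,0,0,0,0,0,1]]]'

```text
time_s: 7.7
ee_pos: [483.7, 212.2, 165.5]
ee_rot: [179.8, -29.8, 116.9]
force: [0.3, 0.5, -2.6]
gripper_width: 29.6
gripper_force: 35.0
```

Call:
send_rows --targets '[[[0,0,0,-0.0056,0.011,-0.022,1],[0,0,0,-0.0056,0.011,-0.022,1],[0,0,0,-0.0056,0.011,-0.022,1],[0,0,0,-0.0056,0.011,-0.022,1],[0,0,0,-0.0056,0.011,-0.022,1],[0,0,0,0,0,0,1],[0,0,0,0,0,0,1]]]'

```text
time_s: 8.4
ee_pos: [478.5, 223.3, 143.9]
ee_rot: [179.7, -29.8, 116.9]
force: [0.6, 0.1, -4.3]
gripper_width: 29.9
gripper_force: 35.0
```

```bash
python3 - <<'E'
from h import *
s=env.state();print(s["ee_pos"],s["ee_rot"],s["force"],s["gripper_force"])
n=np.array([.2235,-.4461,.8666]);X=np.array([-.3882,.7748,.499]);Y=np.cross(n,X)
e=np.array([477.2,224.1,137.2])-s["ee_pos"];print("err X,Y,n mm",e@X,e@Y,e@n,"turn",(Ro.from_matrix(np.stack([X,-Y,-n],1))*Ro.from_euler("xyz",s["ee_rot"],degrees=True).inv()).as_rotvec(degrees=True))
s,im,P=wcloud();cv2.imwrite("pics/w2.png",im[:,:,::-1])
E
```

```text
[478.49744983 223.27763711 143.91667072] [179.70687702 -29.81654141 116.91590606] [ 0.61005467  0.10847712 -4.34303977] 34.99894559383392
err X,Y,n mm -2.210781898000206 0.7916647485553125 -6.477502972227223 turn [-0.0105485   0.27882142 -0.15781148]
```

View pics/w2.png

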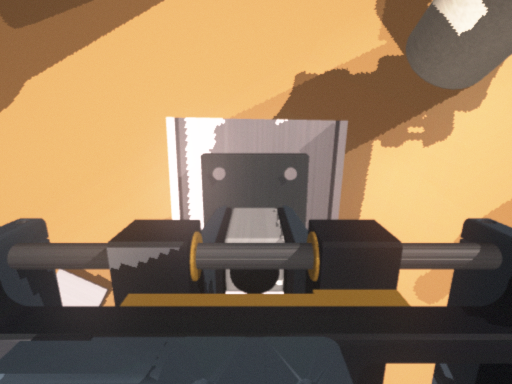

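The plate (columns 202–308) is centred between the walls (about 180–337) and aligned with them. Lowering the last millimetres.

Call:
send_rows --targets '[[[0,0,0,-0.002,0.003,-0.007,1],[0,0,0,-0.002,0.003,-0.007,1],[0,0,0,-0.002,0.003,-0.007,1],[0,0,0,0,0,0,1],[0,0,0,0,0,0,1]]]'

```text
time_s: 8.95
ee_pos: [477.3, 225.0, 139.7]
ee_rot: [179.7, -29.8, 116.9]
force: [0.0, -0.8, -3.0]
gripper_width: 30.4
gripper_force: 35.0
```

Call:
send_rows --targets '[[[0,0,0,-0.001,0.002,-0.004,1],[0,0,0,-0.001,0.002,-0.004,1],[0,0,0,0,0,0,1],[0,0,0,0,0,0,1]]]'

```text
time_s: 9.35
ee_pos: [477.4, 225.4, 139.1]
ee_rot: [179.6, -29.8, 117.0]
force: [-0.5, -6.0, 4.0]
gripper_width: 29.8
gripper_force: 35.0
```

The plate now touches the chute (force has changed by about 8 N). Letting go.

Call:
send_rows --targets '[[[0,0,0,0,0,0,-1],[0,0,0,0,0,0,-1],[0,0,0,0,0,0,-1],[0,0,0,0,0,0,-1],[0,0,0,0,0,0,-1],[0,0,0,0,0,0,-1],[0,0,0,0,0,0,-1],[0,0,0,0,0,0,-1],[0,0,0,0,0,0,-1],[0,0,0,0,0,0,-1]]]'

```text
time_s: 10.35
ee_pos: [476.9, 225.8, 138.2]
ee_rot: [179.7, -29.8, 116.9]
force: [-0.3, 0.3, 0.1]
gripper_width: 91.0
gripper_force: 0.0
```

Call:
send_rows --targets '[[[0,0,0,0.022,-0.044,0.087,-1],[0,0,0,0.022,-0.044,0.087,-1],[0,0,0,0.022,-0.044,0.087,-1],[0,0,0,0.022,-0.044,0.087,-1],[0,0,0,0,0,0.15,-1],[0,0,0,0,0,0.15,-1],[0,0,0,0,0,0.15,-1],[0,0,0,0,0,0,-1],[0,0,0,0,0,0,-1],[0,0,0,0,0,0,-1],[0,0,0,0,0,0,-1]]]'

```text
time_s: 11.45
ee_pos: [494.0, 190.5, 296.5]
ee_rot: [179.9, -29.9, 116.8]
force: [-0.5, -0.1, 0.1]
gripper_width: 91.1
gripper_force: 0.0
```

```bash
python3 - <<'E'
from h import *
im,d=optics.grab_frame("scene");cv2.imwrite("pics/s3.png",cv2.resize(im[100:300,220:440,::-1],(770,600)))
n=np.array([.2235,-.4461,.8666]);X=np.array([-.3882,.7748,.499]);Y=np.cross(n,X)
O=np.array([490.6,199.6,101.5])-143*X+Y
L=(cloud("scene",d)-O)@np.stack([X,Y,n],1)
v=im.astype(int).max(2)
m=(L[...,0]>-10)&(L[...,0]<250)&(abs(L[...,1])<55)&(L[...,2]>-5)&(L[...,2]<20)&(v<115)
print(m.sum(),np.percentile(L[m],[3,50,97],axis=0).round(1),cv2.minAreaRect(L[m][:,:2].astype(np.float32)))
t=(L[...,0]>0)&(L[...,0]<250)&(abs(L[...,1])<40)&(L[...,2]>62)&(L[...,2]<74);print("post top",t.sum(),L[t].mean(0))
E
```

```text
315 [[  1.2 -44.6  -2.7]
 [ 59.6 -23.8   4.4]
 [201.6  52.7  14.1]] ((123.1769790649414, 1.5720062255859375), (101.18350982666016, 247.2137908935547), 87.98451232910156)
post top 84 [50.53074409 -3.0189448  66.89377596]
```

View pics/s3.png

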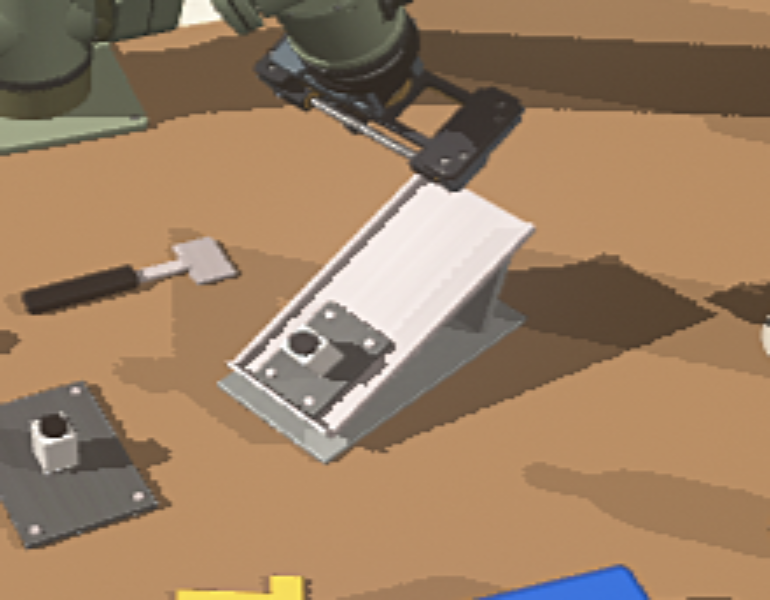

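The platform lies flat against the lip: its post, seen at (305,345), measures 50 mm up the slope and 3 mm off centre. The arm is clear of it.

```bash
python3 -c "
from workcell import env
print(env.job_done())"
```

```text
the job is handed in; nothing more can be done
None
```

The small platform was let go on the upper half of the ramp, slid down by itself and rests flat against the stop lip; the larger platform was not touched, and the job is handed in, though no verdict came back.

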